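# Turn a circuit board over in its cradle

## Task

Two circuit boards sit in tilting cradles on the bench, each in a hinged frame on the side nearer the robot; turn the wider one over so that its solder side can be worked on: with the fingertips pushed under its overhanging free edge, swing it gently up and over its spine and press it down until it lies flat on the far rest. Only push and press, do not pinch the frame or grasp anything, and then leave it clear. Leave the narrower board and all the loose things around as they are.

Things in the scene. Friction and masses are not known exactly. Their poses are not given: they have to be found in the camera images.
- wide_cradle: the wide board-turning cradle, screwed down. Origin: centre of its base's underside, on the bench. Base 180 mm along its x by 190 mm along its y, 10 mm thick. Its x points from the near rest (robot's side) to the far rest, y along the spine, z up. Sloping rest arms lie under the leaf's two side edges only (centred 72 mm either side of the middle); between them it is open down to the base
- wide_spine (a point): middle of the wide leaf's spine (hinge line), 55 mm above the bench; axes as the cradle's. The near and far rest arms slope up from it at 30 degrees and end 82 mm from it, so the leaf's outer 48 mm overhangs freely. At 0 the leaf's free edge is 120 mm above the bench, 113 mm nearer the robot than the spine
- wide_leaf (a joint): angle of the wide leaf, rad: 0 = on the near rest, 1.047 = upright, 2.094 = flat on the far rest; it starts at 0 to 0.25. A stiff aluminium frame round a green circuit board, 160 mm along the spine, 130 mm from spine to free edge, 6 mm thick, about 0.18 kg. The hinge is stiff: the leaf stays at any angle; 2 to 3 N at its free edge moves it
- wide_leaf_edge (a point): middle of the wide leaf's free edge, half-way through its thickness, 130 mm from the spine; its x points from free edge to spine, y along the spine, z out of the component face (upward at joint 0; components reach 13 mm out). The other face is flat: push there, and it is on top after the turn
- narrow_cradle: the narrow board-turning cradle, screwed down. Origin: centre of its base's underside, on the bench. Base 180 mm along its x by 140 mm along its y, 10 mm thick. Its x points from the near rest (robot's side) to the far rest, y along the spine, z up. Sloping rest arms lie under the leaf's two side edges only (centred 47 mm either side of the middle); between them it is open down to the base
- narrow_spine (a point): middle of the narrow leaf's spine (hinge line), 55 mm above the bench; axes as the cradle's. The near and far rest arms slope up from it at 30 degrees and end 82 mm from it, so the leaf's outer 48 mm overhangs freely. At 0 the leaf's free edge is 120 mm above the bench, 113 mm nearer the robot than the spine
- narrow_leaf (a joint): angle of the narrow leaf, rad: 0 = on the near rest, 1.047 = upright, 2.094 = flat on the far rest; it starts at 0 to 0.25. A stiff aluminium frame round a green circuit board, 110 mm along the spine, 130 mm from spine to free edge, 6 mm thick, about 0.18 kg. The hinge is stiff: the leaf stays at any angle; 2 to 3 N at its free edge moves it
- narrow_leaf_edge (a point): middle of the narrow leaf's free edge, half-way through its thickness, 130 mm from the spine; its x points from free edge to spine, y along the spine, z out of the component face (upward at joint 0; components reach 13 mm out). The other face is flat: push there, and it is on top after the turn
- dropper: small amber dropper bottle, 26 mm across, 75 mm tall, upright between the two cradles; a bystander; origin on the bench beneath it
- spool: metal spool lying on its flange, 60 mm across, 40 mm tall, in front of the cradles on the robot's side; a bystander; origin on the bench beneath it
- screwdriver: screwdriver 170 mm long lying on the bench; a bystander; origin on the bench beneath it
- pliers: small pliers with red handles, 120 mm long, lying on the bench; a bystander; origin on the bench beneath it
- dish: steel bowl, 80 mm across, 30 mm high; a bystander; origin on the bench beneath it
- jar: clear jar with white cap, 56 mm across, 60 mm tall, beyond the cradles; a bystander; origin on the bench beneath it
- brush: wooden-handled brush 160 mm long lying on the bench; a bystander; origin on the bench beneath it

How it is judged:
By the outcome, as a careful person would: the job done as asked, in the order asked, and still so for the second after the job is handed in, with the robot touching nothing.
It also fails if it takes over 42 s, if anything falls off the work surface, if the arm or the gripper's body presses on something with over 40 N, if the wrist force passes 120 N, or if a joint passes its speed limit or range.

## Robot

A 6-joint arm with a two-finger parallel gripper is mounted at the origin on the work surface. World frame = base frame: x ahead of the robot, y to its left, z up, the work surface at z = 0. Lengths are in m, angles in rad, forces in N, time in s.
With the tool pointing down it reaches from about 0.325 to 1 m from the base axis. Payload 5.1 kg.
Tool frame: the origin (TCP) lies at the very end of the fingers, on their centre line; the grasp point (between the pads) lies 19 mm behind it; z points along the fingers, y is the direction in which the jaws open and shut (so a half turn about z gives the same grasp; the last joint's range is limited). The gripper opens to 85 mm and grips with 20 to 120 N. Pads are 22 mm wide; open, the fingers measure 114 mm over their backs; the gripper's body (76 mm by 85 mm) begins 54 mm behind the grasp point. The pads swing forward as they close: fully open they stand 13 mm farther back than shut.
Start: joints at [-1.355, 0.124, 1.65, -0, 1.367, -0.083], TCP at [0.191, -0.621, 0.231] pointing down, gripper open.
Joint ranges: [-2.61, 2.61], [-1.02, 2.33], [0.03, 2.71], [-1.35, 4.49], [0.32, 2.68], [-2.91, 2.91]. Speed limits (rad/s): [2.57, 2.57, 3.14, 3.14, 3.14, 3.14].

## Interface

Orientations are given as a unit quaternion [x, y, z, w].
In Python, from bench import ctrl, camera, camera_info gives the robot as it stands. The module is installed in compiled form; this text tells all that it offers.
- The arm moves only by the tool arm_command, never from a script. Its argument "steps" is a list that holds one entry, the list of rows, each a list of 6 numbers: the shift along the tool's x, y, z scaled (see below), then the turn, a rotation vector about the tool's x, y, z scaled (see below). A call has exactly 8 rows; each row shifts and turns the commanded pose from where the row before left it, along the tool's axes as they then stand; what a row does not reach is not made up. The controller multiplies each number of a shift by 50 cm and each number of a turn by pi rad. A row lasts 1/8 s, in which the tool goes at most 62.5 mm and 10.7 degrees, less where a joint would pass 70% of its speed; a pose out of reach is approached as far as the arm can. A call with a number of a shift or a turn outside -1 to 1 is refused whole. A call with a gripper value outside its range is refused whole. "claw" is the opening, from -1 (shut) to 1 (fully open), so that 0 is half open, set as the call begins (left out, the last holds). The fingers move at their own pace and stop on an object; "squeeze" is the grip in N (left out, the last holds). Time passes only in rows, so rows that do not move let the fingers close, or fill a call up. It gives the time, the measured TCP pose, the force and the opening at its end, in the units of the state.
- ctrl.state(): the state, without advancing time (a new reading comes with each control period).
- camera(name): name is "side" or "top"; returns the picture (384x512x3 uint8, red, green, blue); there is no depth.
- camera_info(name): a dict with "K" (3x3 intrinsics, pixels), "k1" (the pictures are not rectified: a ray, as slopes to the right and down, at radius r is drawn at 1 + k1 r^2 times it, then the intrinsics apply), "view" (4x4, takes a point from world to camera coordinates). Camera axes: x right, y up, looking along -z (the intrinsics and any distortion apply to the point x, -y, -z); pixel columns grow to the right and rows downward; lengths in m; the calibration is good to about 2 mm. A picture is of the moment at which its call begins. camera_info takes no time and is no camera call.
- ctrl.close_job(): hands the job in, once; it reports no verdict.
The state is a dict: "clock": time; "qpos": joint angles; "joint_vel": joint speeds; "joint_efforts": joint torques, N m; "ee_pos": TCP position; "tool_rot": TCP orientation; "contact_force": force on the tool from outside, world axes, zero at the start; "moment": the same for the moment, N m; "width": opening from 0.0 (shut) to 1.0 (fully open).
Only numpy, scipy, OpenCV 4.12 (cv2) and the standard library are available. Lean on these libraries where they do the work, as an engineer would, in place of code of your own. Each camera call takes 0.05 s, during which the arm holds its last target. There are 200 camera calls.

## Working session

There is one attempt and no reset: what is moved stays moved. The work goes in short steps, Python scripts to look and compute and a tool call to move; the robot and the scene stay as the last step left them, time stands still between calls to the robot, and variables do not carry over. Pictures are saved under pics/ and viewed, about 8 in all and at most 12, crops included, and the job is handed in when it is done.

Besides the shell and the picture viewer there is one more tool, called after "Call:" in YAML: its name, and indented under it one key for each argument. arm_command: Moves the arm, as the interface text tells. Shifts and turns lie within -1 to 1; 1 stands for 50 cm of shift or pi rad of turn. Its arguments: {"type":"object","properties":{"steps":{"type":"array"},"claw":{"type":"number"},"squeeze":{"type":"number"}},"required":["steps"]}

```bash
mkdir -p pics; python3 - <<'E'
from bench import ctrl,camera,camera_info
import cv2
for n in("top","side"):
    cv2.imwrite(f"pics/{n}0.png",camera(n)[:,:,::-1]); i=camera_info(n); print(n,i)
print(ctrl.state())
E
```

```text
top {'K': array([[402.64533373,   0.        , 249.72148327],
       [  0.        , 402.64533373, 189.3387044 ],
       [  0.        ,   0.        ,   1.        ]]), 'k1': -0.1449313444828074, 'view': array([[-8.49800857e-04, -9.99998431e-01, -1.55454168e-03,
        -1.72288728e-02],
       [ 9.97583113e-01, -9.55752991e-04,  6.94767517e-02,
        -5.60995242e-01],
       [-6.94781284e-02, -1.49174312e-03,  9.97582360e-01,
        -1.08636270e+00],
       [ 0.00000000e+00,  0.00000000e+00,  0.00000000e+00,
         1.00000000e+00]])}
side {'K': array([[406.55513731,   0.        , 258.84439805],
       [  0.        , 406.55513731, 188.51883716],
       [  0.        ,   0.        ,   1.        ]]), 'k1': -0.012889509365518071, 'view': array([[-0.94004423, -0.34099798,  0.00610166,  0.55152709],
       [ 0.15828478, -0.42036382,  0.89344288, -0.20117788],
       [-0.30209731,  0.84084162,  0.44913537, -0.88576416],
       [ 0.        ,  0.        ,  0.        ,  1.        ]])}
{'clock': 0.1, 'qpos': array([-1.35461436e+00,  1.24465193e-01,  1.65154777e+00,  2.43613485e-05,
        1.36750650e+00, -8.26181810e-02]), 'joint_vel': array([ 0.00159922, -0.00108759, -0.00359808,  0.00014949, -0.00064496,
       -0.00062859]), 'joint_efforts': array([ 2.68414815e-04, -4.24931395e+01, -3.66653323e+01, -1.22601186e-04,
        3.89196299e-03,  4.04523050e-06]), 'ee_pos': array([ 0.1911903 , -0.62066308,  0.23015346]), 'tool_rot': array([ 9.88860461e-01,  1.48842402e-01, -5.23892613e-05, -9.62052679e-04]), 'contact_force': array([-0.50941684, -0.33737742, -0.18841452]), 'moment': array([ 0.03419274,  0.00607386, -0.00961311]), 'width': 0.9949146333612511}
```

View pics/top0.png

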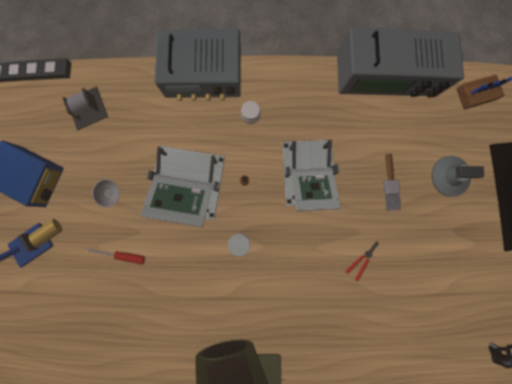

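View pics/side0.png

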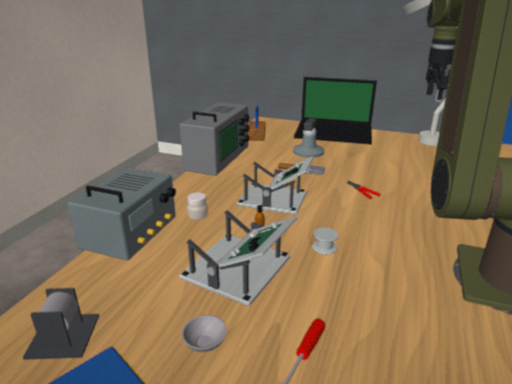

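The top view shows the wide cradle around (185,187), the narrow one at (312,175), the spool at (239,245) and the dropper at (245,181). The side view shows the wide one at (240,250). I'll zoom in next.

```bash
python3 - <<'E'
import cv2,numpy as np
t=cv2.imread("pics/top0.png")[140:240,130:260]; s=cv2.imread("pics/side0.png")[200:305,170:310]
cv2.imwrite("pics/tc.png",cv2.resize(t,None,fx=6,fy=6,interpolation=cv2.INTER_CUBIC))
cv2.imwrite("pics/sc.png",cv2.resize(s,None,fx=5.7,fy=5.7,interpolation=cv2.INTER_CUBIC))
E
```

```text
(no output)
```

View pics/tc.png

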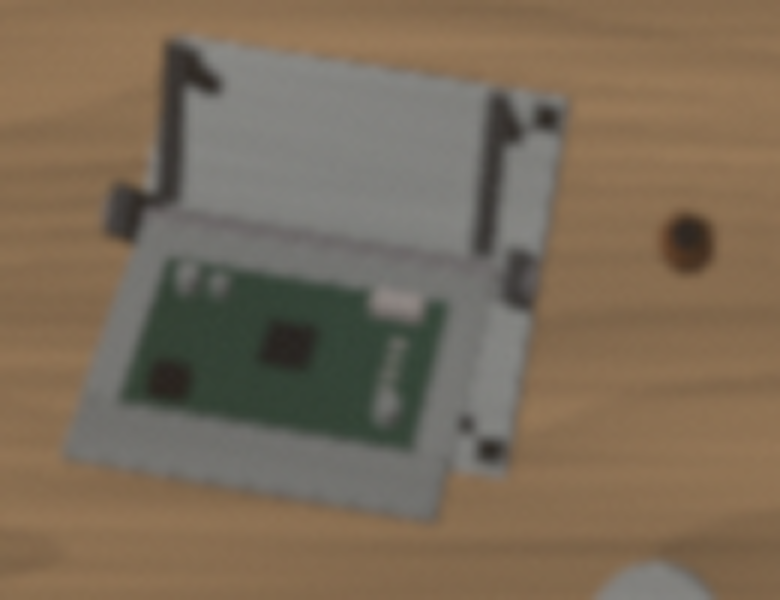

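View pics/sc.png

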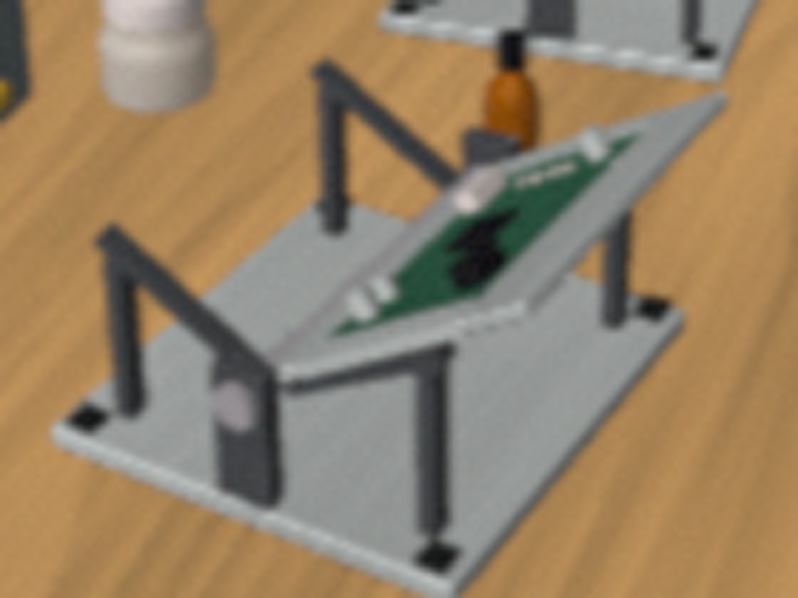

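```bash
cat > h.py <<'E'
import numpy as np,cv2
from bench import ctrl,camera,camera_info
from scipy.optimize import least_squares
I={n:camera_info(n) for n in("top","side")}
def proj(n,P):
    i=I[n];c=np.atleast_2d(P)@i["view"][:3,:3].T+i["view"][:3,3]
    s=np.c_[c[:,0],-c[:,1]]/-c[:,2:]; s=s*(1+i["k1"]*(s**2).sum(1,keepdims=True))
    return s@i["K"][:2,:2].T+i["K"][:2,2]
def onplane(n,uv,z):
    return least_squares(lambda q:(proj(n,[q[0],q[1],z])-uv).ravel(),[.5,0]).x
def W(p,L): # cradle->world
    c,s=np.cos(p[2]),np.sin(p[2]);L=np.atleast_2d(L)
    return np.c_[p[0]+c*L[:,0]-s*L[:,1],p[1]+s*L[:,0]+c*L[:,1],L[:,2]]
def leaf(th,r,y,h): # r from spine, h out of component face
    a=np.pi/6+th
    return [-r*np.cos(a)+h*np.sin(a),y,.055+r*np.sin(a)+h*np.cos(a)]
E
python3 - <<'E'
from h import *
T=lambda u,v:np.array([(u+.5)/6-.5+130,(v+.5)/6-.5+140])
S=lambda u,v:np.array([(u+.5)/5.7-.5+170,(v+.5)/5.7-.5+200])
base=[("top",T(568,96),(.09,-.095,.01)),("top",T(505,475),(-.09,-.095,.01)),("side",S(55,430),(.09,.095,.01)),("side",S(450,585),(-.09,.095,.01)),("side",S(683,318),(-.09,-.095,.01))]
lf=[("top",T(65,458),(.13,.08,.003)),("top",T(440,520),(.13,-.08,.003)),("side",S(525,305),(.13,.08,.003)),("side",S(725,97),(.13,-.08,.003))]
def f(p): return np.concatenate([(proj(n,W(p,L))-u).ravel() for n,u,L in base]+[(proj(n,W(p,leaf(p[3],*L)))-u).ravel() for n,u,L in lf])
r=least_squares(f,[.55,.15,0,.1],loss="soft_l1");print(r.x,f(r.x).round(1).reshape(-1,2))
p=r.x;print("edge",W(p,leaf(p[3],.13,0,0)),"spine",W(p,(0,0,.055)))
for nm,n,uv,z in(("spool","top",(239,245),.04),("dropper","top",(245,181),.075),("jar","top",(250,112),.06),("dish","top",(106,194),.03),("sdriver","top",(145,259),.02),("sdtip","top",(88,250),.01)):print(nm,onplane(n,uv,z))
E
```

```text
[ 0.58346761  0.1619594  -0.15823753  0.01549048] [[-0.2 -0.4]
 [-0.2  0.2]
 [-1.5 -1.7]
 [ 0.5 -0.6]
 [ 0.3 -2.8]
 [-0.9 -0.1]
 [-0.9 -0. ]
 [ 0.4  0.4]
 [ 0.4 -0.9]]
edge [[0.47329846 0.17953927 0.1217361 ]] spine [[0.58346761 0.1619594  0.055     ]]
spool [0.4101841  0.01106733]
dropper [ 0.57896206 -0.00550334]
jar [ 0.76719102 -0.0187251 ]
dish [0.54767307 0.38079017]
sdriver [0.36895942 0.27075409]
sdtip [0.39047785 0.43880135]
```

```bash
cat >> h.py <<'E'
from scipy.spatial.transform import Rotation as Ro, Slerp
P=np.array([.5835,.162,-.158])
def pose(s,z,t,y=0.,yaw=P[2]):
    c,n=np.cos(t),np.sin(t)
    M=np.array([[c,0,n],[0,-1,0],[n,0,-c]])
    return W(P,(s,y,z))[0],Ro.from_euler("z",yaw)*Ro.from_matrix(M)
def plan(tg):
    st=ctrl.state();p=np.array(st["ee_pos"]);R=Ro.from_quat(st["tool_rot"]);rows=[]
    for q,Q in tg:
        d=np.round(R.inv().apply(q-p)/.5,3);w=np.round((R.inv()*Q).as_rotvec()/np.pi,3)
        if np.linalg.norm(d)>.125 or np.linalg.norm(w)>.0594:print("!clip",np.linalg.norm(d),np.linalg.norm(w))
        p=p+R.apply(d*.5);R=R*Ro.from_rotvec(w*np.pi);rows.append([float(x) for x in [*d,*w]])
    return rows
def line(q,Q,n=8):
    st=ctrl.state();p=np.array(st["ee_pos"]);R=Ro.from_quat(st["tool_rot"]);S=Slerp([0,1],Ro.concatenate([R,Q]))
    return [(p+(q-p)*k/n,S(k/n)) for k in range(1,n+1)]
def contact(th,over=0.,H=.011,c=.035):
    """TCP (s,z,t) touching the leaf's flat side, pressed in by over"""
    a=np.pi/6+th;u=np.array([-np.cos(a),np.sin(a)]);f=-np.array([np.sin(a),np.cos(a)]);o=np.array([0,.055])
    k=np.radians(15)*max(0,1-th/1.047);t=max(0,np.pi/2-a-k)
    d=np.array([np.sin(t),-np.cos(t)]);m=np.array([np.cos(t),np.sin(t)])
    if a<np.pi/2: q=o+.13*u+.003*f-(H-over)*m+c*d
    else: q=o+(.13-c)*u+(.003-over)*f-H*m
    return q[0],q[1],t
E
python3 - <<'E'
from h import *
_,Q=pose(0,0,0)
for r in plan(line(np.array([.42,-.2,.27]),Q)):print(r)
print(contact(.015,-.006),pose(*contact(.015,-.006))[0])
for th in np.arange(0,2.2,.3):print(th,np.round(contact(th),3))
E
```

```text
[0.086, -0.084, -0.01, -0.0, 0.0, 0.018]
[0.08, -0.088, -0.01, -0.0, 0.0, 0.018]
[0.076, -0.093, -0.009, -0.0, 0.0, 0.019]
[0.07, -0.097, -0.01, -0.0, 0.0, 0.018]
[0.064, -0.101, -0.01, -0.0, 0.0, 0.018]
[0.059, -0.104, -0.01, -0.0, 0.0, 0.018]
[0.052, -0.108, -0.009, -0.001, 0.0, 0.018]
[0.047, -0.11, -0.011, 0.0, 0.0, 0.018]
(np.float64(-0.10082098059898756), np.float64(0.08219568585683559), np.float64(0.7741488709590407)) [0.48393485 0.17786352 0.08219569]
0.0 [-0.097  0.085  0.785]
0.3 [-0.081  0.113  0.56 ]
0.6 [-0.058  0.134  0.335]
0.8999999999999999 [-0.029  0.147  0.11 ]
1.2 [0.    0.149 0.   ]
1.5 [0.028 0.142 0.   ]
1.7999999999999998 [0.052 0.126 0.   ]
2.1 [0.07  0.105 0.   ]
```

Call:
arm_command:
  steps:
    - [[0.086,-0.084,-0.01,0,0,0.018],[0.08,-0.088,-0.01,0,0,0.018],[0.076,-0.093,-0.01,0,0,0.018],[0.07,-0.097,-0.01,0,0,0.018],[0.064,-0.101,-0.01,0,0,0.018],[0.059,-0.104,-0.01,0,0,0.018],[0.052,-0.108,-0.01,0,0,0.018],[0.047,-0.11,-0.01,0,0,0.018]]
  claw: -1
  squeeze: 20

```text
clock: 1.1
ee_pos: [0.4197, -0.1983, 0.2712]
tool_rot: [0.997, -0.078, 0.0, 0.0]
contact_force: [0.9, -0.4, -0.4]
width: -0.002
```

```bash
python3 - <<'E'
from h import *
s,z,t=contact(.015,-.006)
q,Q=pose(s-.085,z+.075,t)
print(q)
for r in plan(line(q,Q)):print(r)
E
```

```text
[0.39999362 0.19123771 0.15719569]
[-0.02, -0.095, 0.028, -0.0, 0.031, 0.0]
[-0.023, -0.096, 0.027, -0.0, 0.031, 0.0]
[-0.025, -0.095, 0.024, -0.0, 0.03, 0.0]
[-0.027, -0.096, 0.022, -0.0, 0.031, 0.0]
[-0.029, -0.095, 0.019, -0.0, 0.031, 0.0]
[-0.031, -0.096, 0.015, -0.0, 0.031, 0.0]
[-0.032, -0.095, 0.013, -0.0, 0.031, 0.0]
[-0.034, -0.096, 0.01, -0.0, 0.03, 0.001]
```

Call:
arm_command:
  steps:
    - [[-0.02,-0.095,0.028,0,0.031,0],[-0.023,-0.096,0.027,0,0.031,0],[-0.025,-0.095,0.024,0,0.03,0],[-0.027,-0.096,0.022,0,0.031,0],[-0.029,-0.095,0.019,0,0.031,0],[-0.031,-0.096,0.015,0,0.031,0],[-0.032,-0.095,0.013,0,0.031,0],[-0.034,-0.096,0.01,0,0.03,0.001]]

```text
clock: 2.1
ee_pos: [0.4, 0.1676, 0.162]
tool_rot: [0.931, -0.075, 0.356, 0.032]
contact_force: [1.2, -0.6, 0.1]
width: -0.003
```

```bash
python3 - <<'E'
from h import *
q,Q=pose(*contact(.015,-.006))
for r in plan(line(q,Q)):print(r)
im=camera("side");cv2.imwrite("pics/s1.png",cv2.resize(im[170:320,160:360,::-1],None,fx=4,fy=4))
print(ctrl.state()["qpos"])
E
```

```text
[0.002, -0.006, 0.028, 0.0, 0.002, 0.0]
[0.001, -0.006, 0.029, 0.001, 0.001, 0.0]
[0.002, -0.006, 0.028, -0.0, 0.002, 0.0]
[0.001, -0.006, 0.029, 0.0, 0.002, 0.0]
[0.002, -0.006, 0.028, 0.0, 0.002, 0.0]
[0.001, -0.006, 0.028, 0.001, 0.001, 0.0]
[0.001, -0.006, 0.029, 0.0, 0.002, 0.0]
[0.0, -0.006, 0.028, 0.0, 0.002, 0.0]
[ 0.5641224  -0.68773425  2.53540091 -0.64839997  0.82072951  2.62696238]
```

View pics/s1.png

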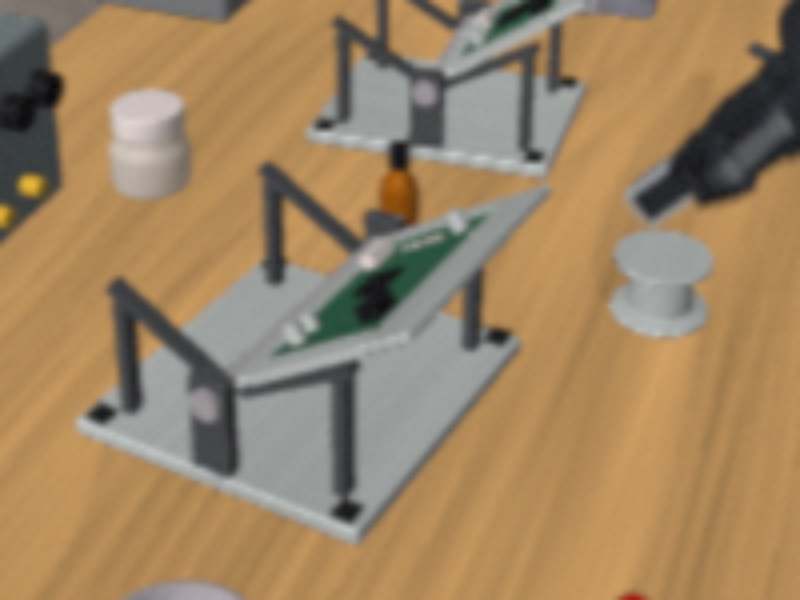

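The fingertips, at about (650,205) in the crop, are in front of and above the free edge. The path under the edge is open, so I go in.

Call:
arm_command:
  steps:
    - [[0.002,-0.006,0.028,0,0.002,0],[0.001,-0.006,0.029,0,0.002,0],[0.002,-0.006,0.028,0,0.002,0],[0.001,-0.006,0.029,0,0.002,0],[0.002,-0.006,0.028,0,0.002,0],[0.001,-0.006,0.028,0,0.001,0],[0.001,-0.006,0.029,0,0.002,0],[0,-0.006,0.028,0,0.002,0]]

```text
clock: 3.15
ee_pos: [0.4845, 0.1724, 0.0855]
tool_rot: [0.925, -0.073, 0.372, 0.033]
contact_force: [0.4, 0.3, 0.6]
width: 0.003
```

```bash
python3 - <<'E'
from h import *
q,Q=pose(*contact(.015,-.006));st=ctrl.state();print(st["ee_pos"]-q,st["contact_force"],(Q.inv()*Ro.from_quat(st["tool_rot"])).as_rotvec())
for r in plan([pose(*contact(th)) for th in np.linspace(.03,.4,8)]):print(r)
im=camera("side");cv2.imwrite("pics/s2.png",cv2.resize(im[170:320,160:360,::-1],None,fx=4,fy=4))
E
```

```text
[ 0.00052966 -0.00550524  0.00327975] [0.38329048 0.34955892 0.58148292] [-0.00689672 -0.00873267 -0.00371642]
[0.008, -0.011, 0.001, 0.002, -0.001, 0.001]
[0.011, 0.0, -0.004, 0.0, -0.012, 0.0]
[0.011, 0.0, -0.004, 0.0, -0.013, 0.0]
[0.01, 0.0, -0.004, 0.0, -0.013, 0.0]
[0.011, 0.0, -0.004, 0.0, -0.012, 0.0]
[0.011, 0.0, -0.004, 0.0, -0.013, 0.0]
[0.01, 0.0, -0.003, 0.0, -0.013, 0.0]
[0.011, 0.0, -0.003, 0.0, -0.012, 0.0]
```

View pics/s2.png

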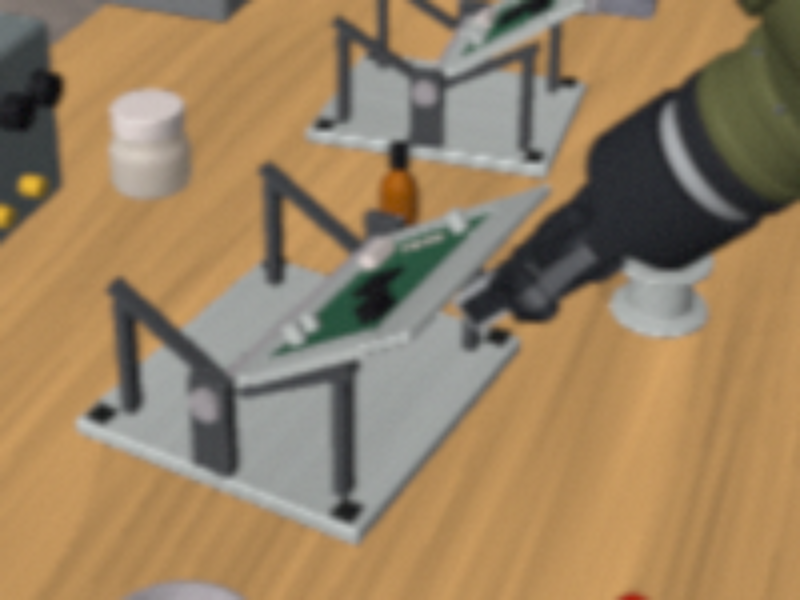

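```bash
python3 - <<'E'
from h import *
q=ctrl.state()["ee_pos"]
c=lambda P:((proj("side",P)-[160,170])*4+1.5).round()
print("tcp",c(q),"edge mid",c(W(P,leaf(.015,.13,0,-.003))),"edge +-",c(W(P,leaf(.015,.13,.08,-.003))),c(W(P,leaf(.015,.13,-.08,-.003))))
d=np.array(q)-[*P[:2],0];print("cradle frame",d[0]*np.cos(P[2])+d[1]*np.sin(P[2]),-d[0]*np.sin(P[2])+d[1]*np.cos(P[2]))
E
```

```text
tcp [[469. 306.]] edge mid [[491. 264.]] edge +- [[415. 347.]] [[555. 194.]]
cradle frame -0.09881668376409702 -0.005594121993904924
```

The tip projects to (469,306), which matches the picture. It is 14 mm past the free edge and below it, with no contact force. I start lifting.

Call:
arm_command:
  steps:
    - [[0.008,-0.011,0.001,0.002,-0.001,0.001],[0.011,0,-0.004,0,-0.012,0],[0.011,0,-0.004,0,-0.013,0],[0.01,0,-0.004,0,-0.013,0],[0.011,0,-0.004,0,-0.012,0],[0.011,0,-0.004,0,-0.013,0],[0.01,0,-0.003,0,-0.013,0],[0.011,0,-0.003,0,-0.012,0]]

```text
clock: 4.2
ee_pos: [0.5097, 0.1743, 0.1219]
tool_rot: [0.968, -0.077, 0.239, 0.019]
contact_force: [-2.1, -1.4, -1.5]
width: -0.003
```

```bash
python3 - <<'E'
from h import *
q,Q=pose(*contact(.4));st=ctrl.state();print(st["ee_pos"]-q,st["contact_force"],(Q.inv()*Ro.from_quat(st["tool_rot"])).as_rotvec(),st["qpos"])
for r in plan([pose(*contact(th)) for th in np.linspace(.45,.8,8)]):print(r)
im=camera("side");cv2.imwrite("pics/s3.png",cv2.resize(im[170:320,160:360,::-1],None,fx=4,fy=4))
E
```

```text
[-0.00056088  0.00067632  0.00106   ] [-2.1346976  -1.35404864 -1.54387176] [ 0.00029348 -0.00076658  0.00031816] [ 0.34477308 -0.25162047  2.25535579 -0.34102013  0.7348495   2.28139592]
[0.01, 0.001, -0.0, -0.0, -0.012, -0.0]
[0.011, 0.0, -0.003, -0.0, -0.012, -0.0]
[0.01, 0.0, -0.003, -0.0, -0.012, -0.0]
[0.01, 0.0, -0.002, -0.0, -0.011, -0.0]
[0.011, 0.0, -0.003, -0.0, -0.012, -0.0]
[0.01, 0.0, -0.002, -0.0, -0.012, -0.0]
[0.01, 0.0, -0.002, -0.0, -0.012, -0.0]
[0.011, 0.0, -0.002, -0.0, -0.012, -0.0]
```

View pics/s3.png

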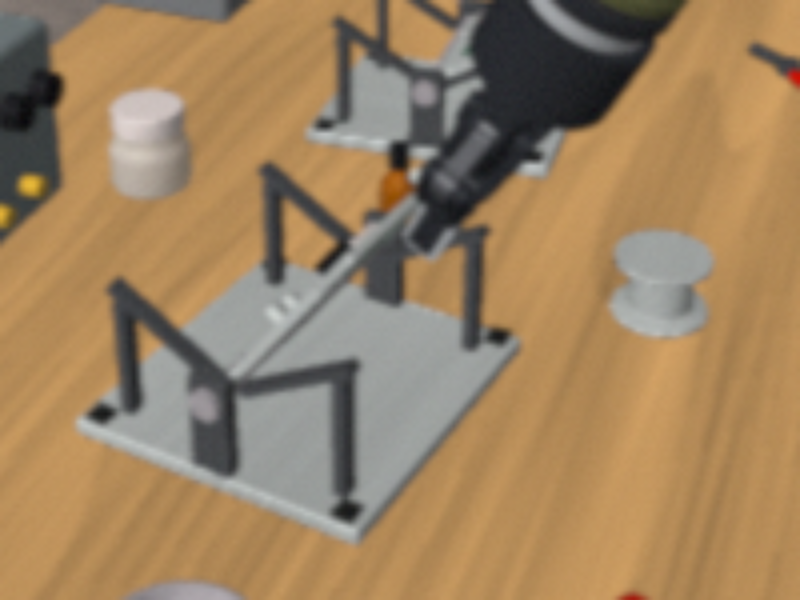

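The leaf is swinging up and is seen edge-on from (240,375) to (415,200). The force is about 3 N. I continue.

Call:
arm_command:
  steps:
    - [[0.01,0.001,0,0,-0.012,0],[0.011,0,-0.003,0,-0.012,0],[0.01,0,-0.003,0,-0.012,0],[0.01,0,-0.002,0,-0.012,0],[0.011,0,-0.003,0,-0.012,0],[0.01,0,-0.002,0,-0.012,0],[0.01,0,-0.002,0,-0.012,0],[0.011,0,-0.002,0,-0.012,0]]

```text
clock: 5.25
ee_pos: [0.545, 0.1683, 0.1439]
tool_rot: [0.993, -0.079, 0.091, 0.007]
contact_force: [-1.9, 0.8, -2.6]
width: -0.004
```

```bash
python3 - <<'E'
from h import *
q,Q=pose(*contact(.8));st=ctrl.state();print(st["ee_pos"]-q,st["contact_force"],(Q.inv()*Ro.from_quat(st["tool_rot"])).as_rotvec(),st["qpos"])
for r in plan([pose(*contact(th,.002)) for th in np.linspace(.86,1.25,8)]):print(r)
E
```

```text
[1.09891243e-04 1.10560830e-04 4.93283196e-05] [-1.9248256   0.77751533 -2.55888243] [ 2.19970187e-04 -1.76184301e-03 -6.12158084e-05] [ 0.23948345 -0.07550788  2.01320104 -0.08204791  1.03565598  2.00410457]
[0.016, 0.0, -0.002, -0.0, -0.014, 0.0]
[0.012, 0.0, -0.001, -0.0, -0.013, 0.0]
[0.011, 0.0, -0.001, -0.0, -0.013, 0.0]
[0.012, 0.0, -0.001, -0.0, -0.014, 0.0]
[0.011, 0.0, -0.001, -0.0, -0.004, 0.0]
[0.01, 0.0, 0.001, -0.0, -0.0, 0.0]
[0.011, 0.0, 0.001, -0.0, -0.0, 0.0]
[0.01, 0.0, 0.002, -0.0, -0.0, 0.0]
```

Call:
arm_command:
  steps:
    - [[0.016,0,-0.002,0,-0.014,0],[0.012,0,-0.001,0,-0.013,0],[0.011,0,-0.001,0,-0.013,0],[0.012,0,-0.001,0,-0.014,0],[0.011,0,-0.001,0,-0.004,0],[0.01,0,0.001,0,0,0],[0.011,0,0.001,0,0,0],[0.01,0,0.002,0,0,0]]

```text
clock: 6.25
ee_pos: [0.591, 0.1609, 0.1483]
tool_rot: [0.997, -0.079, 0.002, 0.0]
contact_force: [-2.3, -0.4, -1.6]
width: 0.001
```

```bash
python3 - <<'E'
from h import *
q,Q=pose(*contact(1.25,.002));st=ctrl.state();print(st["ee_pos"]-q,st["contact_force"],st["qpos"])
for r in plan([pose(*contact(th,.002)) for th in np.linspace(1.3,1.7,8)]):print(r)
im=camera("side");cv2.imwrite("pics/s4.png",cv2.resize(im[170:320,160:360,::-1],None,fx=4,fy=4))
E
```

```text
[ 4.62396313e-04 -4.47384779e-07  7.95242718e-05] [-2.27356461 -0.43307418 -1.58698026] [ 1.78561960e-01  1.05234017e-01  1.81414663e+00 -1.00278946e-03
  1.21879864e+00  1.90783929e+00]
[0.008, 0.0, 0.002, -0.0, -0.001, -0.0]
[0.011, 0.0, 0.003, -0.0, -0.0, -0.0]
[0.01, 0.0, 0.004, -0.0, -0.0, -0.0]
[0.01, 0.0, 0.004, -0.0, -0.0, -0.0]
[0.01, 0.0, 0.004, -0.0, -0.0, -0.0]
[0.009, 0.0, 0.006, -0.0, -0.0, -0.0]
[0.01, 0.0, 0.005, -0.0, -0.0, -0.0]
[0.009, 0.0, 0.007, -0.0, -0.0, -0.0]
```

View pics/s4.png

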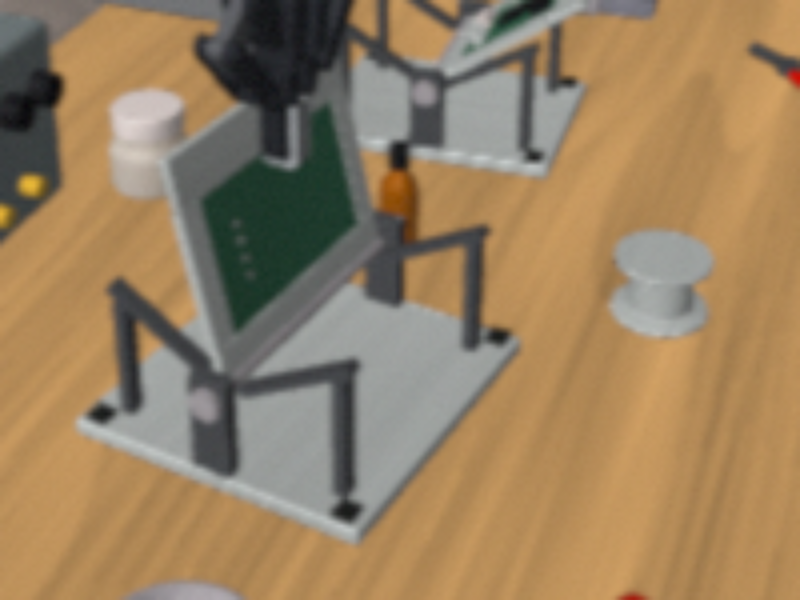

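The leaf is past upright. The fingertips, at (285,160), are on the flat solder side near its free edge. I continue over and down.

Call:
arm_command:
  steps:
    - [[0.008,0,0.002,0,-0.001,0],[0.011,0,0.003,0,0,0],[0.01,0,0.004,0,0,0],[0.01,0,0.004,0,0,0],[0.01,0,0.004,0,0,0],[0.009,0,0.006,0,0,0],[0.01,0,0.005,0,0,0],[0.009,0,0.007,0,0,0]]

```text
clock: 7.3
ee_pos: [0.6296, 0.1547, 0.131]
tool_rot: [0.997, -0.079, 0.0, -0.0]
contact_force: [-1.0, -1.0, 0.2]
width: 0.001
```

```bash
python3 - <<'E'
from h import *
q,Q=pose(*contact(1.7,.002));st=ctrl.state();print(st["ee_pos"]-q,st["contact_force"],st["qpos"])
for r in plan([pose(*contact(th,.002)) for th in np.linspace(1.75,2.08,8)]):print(r)
E
```

```text
[ 0.00073378 -0.00010663 -0.00011142] [-1.02256351 -1.03180537  0.21128168] [1.58130205e-01 1.98170298e-01 1.74091234e+00 6.81829875e-08
 1.20148507e+00 1.88730179e+00]
[0.006, 0.0, 0.006, -0.0, -0.0, -0.0]
[0.007, 0.0, 0.006, -0.0, -0.0, -0.0]
[0.006, 0.0, 0.006, -0.0, -0.0, -0.0]
[0.006, 0.0, 0.006, -0.0, -0.0, -0.0]
[0.006, 0.0, 0.007, -0.0, -0.0, -0.0]
[0.006, 0.0, 0.007, -0.0, -0.0, -0.0]
[0.005, 0.0, 0.007, -0.0, -0.0, -0.0]
[0.005, 0.0, 0.008, -0.0, -0.0, -0.0]
```

Call:
arm_command:
  steps:
    - [[0.006,0,0.006,0,0,0],[0.007,0,0.006,0,0,0],[0.006,0,0.006,0,0,0],[0.006,0,0.006,0,0,0],[0.006,0,0.007,0,0,0],[0.006,0,0.007,0,0,0],[0.005,0,0.007,0,0,0],[0.005,0,0.008,0,0,0]]

```text
clock: 8.3
ee_pos: [0.6525, 0.1511, 0.1043]
tool_rot: [0.997, -0.079, 0.0, -0.0]
contact_force: [-0.1, 0.1, 1.3]
width: -0.0
```

```bash
python3 - <<'E'
from h import *
q,Q=pose(*contact(2.08,.002));st=ctrl.state();print(st["ee_pos"]-q,st["contact_force"],st["qpos"])
im=camera("side");cv2.imwrite("pics/s5.png",cv2.resize(im[170:320,160:360,::-1],None,fx=4,fy=4))
E
```

```text
[-0.00020389  0.00010449 -0.00026677] [-0.10592564  0.09850196  1.33202605] [1.47334871e-01 2.68760983e-01 1.70528963e+00 2.19906943e-04
 1.16686120e+00 1.87638842e+00]
```

View pics/s5.png

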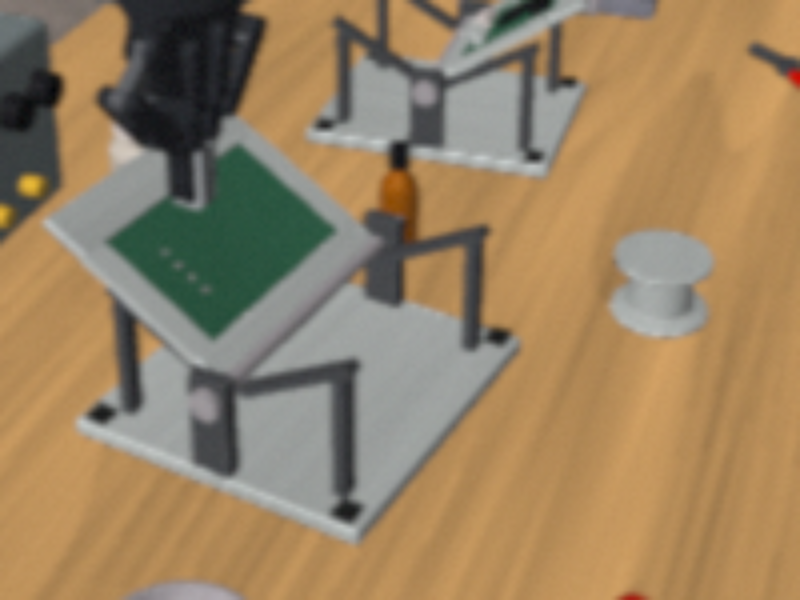

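The leaf is nearly on the far rest, with its corner at (48,222). I press down slowly and watch the force.

Call:
arm_command:
  steps:
    - [[0,0,0.002,0,0,0],[0,0,0.002,0,0,0],[0,0,0.002,0,0,0],[0,0,0.002,0,0,0],[0,0,0.001,0,0,0],[0,0,0.001,0,0,0],[0,0,0,0,0,0],[0,0,0,0,0,0]]

```text
clock: 9.35
ee_pos: [0.6525, 0.151, 0.1028]
tool_rot: [0.997, -0.079, 0.0, 0.0]
contact_force: [-7.3, -1.0, 13.4]
width: -0.002
```

The force rose to 15 N with hardly any motion, so the leaf is on the rest. One small extra press, then I retreat.

Call:
arm_command:
  steps:
    - [[0,0,0.002,0,0,0],[0,0,0.002,0,0,0],[0,0,0,0,0,0],[0,0,0,0,0,0],[-0.004,0,-0.01,0,0,0],[-0.01,0,-0.03,0,0,0],[-0.01,0,-0.06,0,0,0],[-0.02,0,-0.08,0,0,0]]

```text
clock: 10.35
ee_pos: [0.6293, 0.1544, 0.1869]
tool_rot: [0.997, -0.079, -0.001, 0.0]
contact_force: [0.5, 0.4, 0.8]
width: -0.003
```

Call:
arm_command:
  steps:
    - [[-0.06,0,-0.1,0,0,0],[-0.08,0,-0.08,0,0,0],[-0.1,0,0,0,0,0],[-0.1,0,0,0,0,0],[-0.06,0,0,0,0,0],[-0.03,0,0,0,0,0],[0,0,0,0,0,0],[0,0,0,0,0,0]]

```text
clock: 11.35
ee_pos: [0.4189, 0.1883, 0.2775]
tool_rot: [0.997, -0.079, 0.0, -0.0]
contact_force: [-0.1, 0.0, -0.6]
width: 0.002
```

```bash
python3 - <<'E'
from h import *
print(ctrl.state()["ee_pos"],ctrl.state()["contact_force"])
a=camera("side")[:,:,::-1];b=camera("top")[:,:,::-1]
o=np.hstack([cv2.resize(a[190:310,150:290],(560,480),interpolation=2),cv2.resize(b[110:260,200-70:350-100+0],(240,300))[:300] if 0 else np.zeros((480,0,3),np.uint8)])
cv2.imwrite("pics/s6.png",o);cv2.imwrite("pics/t6.png",b);cv2.imwrite("pics/a6.png",a)
for th in(2.094,2.04,1.99):
    pts=[W(P,leaf(th,.13,y,-.003))[0] for y in(.08,-.08)]
    print(th,((proj("side",pts)-[150,190])*4+1.5).round().tolist())
E
```

```text
[0.41890251 0.18829049 0.27745216] [-0.05104945  0.01797861 -0.58379768]
2.094 [[81.0, 136.0], [255.0, 15.0]]
2.04 [[86.0, 128.0], [260.0, 7.0]]
1.99 [[91.0, 121.0], [265.0, 1.0]]
```

View pics/s6.png

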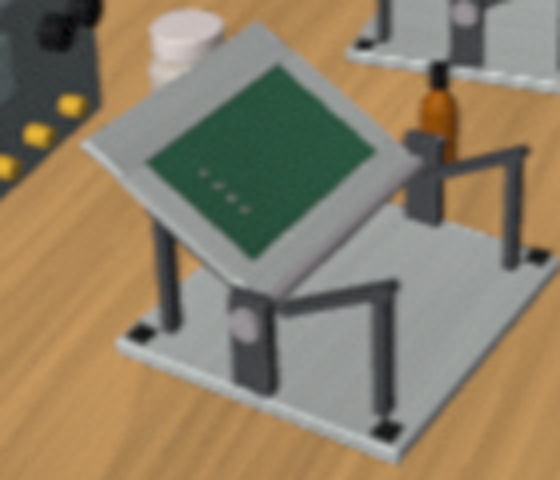

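View pics/t6.png

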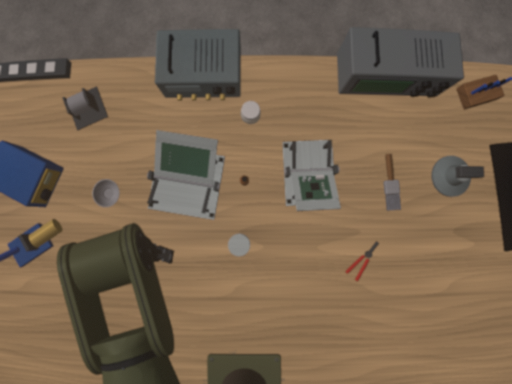

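The leaf lies solder side up on the far rest, with its corner at (81,146) against a predicted (81,136). The spool, dropper, jar, dish, pliers, brush and narrow board are at their old pixels. The arm hides the screwdriver from above, so I compare it in the side view before closing.

```bash
python3 - <<'E'
from h import *
a=cv2.imread("pics/side0.png").astype(int);b=cv2.imread("pics/a6.png").astype(int);d=np.abs(a-b).max(2)
for n,(x0,x1,y0,y1) in dict(sdriver=(280,330,315,384),dish=(180,230,315,352),narrow=(237,315,155,207),spool=(310,340,226,255),dropper=(253,267,205,224),pliers=(345,382,178,202)).items():print(n,d[y0:y1,x0:x1].max(),(d[y0:y1,x0:x1]>40).sum())
print(ctrl.close_job(),ctrl.state()["clock"])
E
```

```text
sdriver 19 0
dish 10 0
narrow 136 127
spool 9 0
dropper 13 0
pliers 15 0
the job is handed in; nothing more can be done
the job is handed in; nothing more can be done
```

```bash
python3 - <<'E'
import cv2,numpy as np
a=cv2.imread("pics/side0.png").astype(int);b=cv2.imread("pics/a6.png").astype(int);d=np.abs(a-b).max(2)
y,x=np.where(d[155:207,237:315]>40);print(x.min()+237,x.max()+237,y.min()+155,y.max()+155,b[y+155,x+237].mean(0))
t=np.abs(cv2.imread("pics/top0.png").astype(int)-cv2.imread("pics/t6.png"))[135:215,278:342].max(2);print(t.max(),(t>40).sum())
E
```

```text
305 314 155 172 [53.96062992 50.62204724 48.93700787]
10 0
```

The wide board is turned over and lies solder side up on the far rest. With the gripper shut, I put the fingertips under its free edge, swung it gently up and over the spine with about 3 N, and pressed it down. The arm then moved clear, and I handed the job in at about 11.5 s.

- **Flat on the rest:** at the first press the force rose to about 15 N with almost no further motion, so the leaf is against its stop. In the final side picture its free-edge corners are about 2 px lower than my model predicts for 2.094 rad. The model was off by about as much for the cradle base, so I count it as fully down.
- **Clear of everything:** after the retreat the force reading was about 0.6 N, which is noise.
- **Other things unmoved:** the screwdriver, dish, spool, dropper and pliers show no change in the before/after side pictures. The jar and brush I compared only by eye in the top view, where they look unmoved.
- **One check disagreed:** the side-view comparison flagged 127 changed pixels near the narrow board. They are dark pixels in one strip at the right edge of the region I compared, so I take them to be the arm in front of it. The top view of the narrow board is unchanged.

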